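Square an end plate into the fence corner of a fixture

ROBOT

A 7-joint arm with a two-finger parallel gripper is mounted at the origin on the work surface. World frame = base frame: x ahead of the robot, y to its left, z up, the work surface at z = 0. Lengths are in m, angles in degrees, forces in N, time in s.
With the tool pointing down it reaches from about 0.425 to 0.875 m from the base axis. Payload 4.7 kg.
Tool frame: the origin (TCP) lies at the very end of the fingers, on their centre line; the grasp point (between the pads) lies 19 mm behind it; z points along the fingers, y is the line along which they close (so a half turn about z gives the same grasp; the last joint's range is limited). The gripper opens to 87 mm and grips with 3 to 60 N. Pads are 19 mm wide; open, the fingers measure 117 mm over their backs; the gripper's body (75 mm by 190 mm) begins 51 mm behind the grasp point.
Start: joints at [69.677, 18.392, -4.016, 83.108, 1.295, 78.541, -3.26], TCP at [0.234, -0.606, 0.223] pointing down, gripper open.
Joint ranges: [-163.93, 163.93], [-17.29, 119.83], [-79.2, 71.16], [3.27, 140.29], [-89.18, 269.18], [5.43, 117.66], [-154.24, 154.24]. Speed limits (degrees/s): [147.25, 147.25, 180, 180, 180, 180, 180].

INTERFACE

Orientations are given as [roll, pitch, yaw] about the fixed x, y, z axes, in that order (R = Rz(yaw) Ry(pitch) Rx(roll)).
In Python, from cell import get_obs, cams, ticket, finder gives the robot as it stands.
- The arm moves only by the shell command python3 -m creep 'ROWS' [FORCE]. ROWS is text: rows parted by semicolons, each of 5 numbers parted by spaces: the shift along the world's x, y, z in m, then the turn about the world's z in degrees, then the finger opening in m, from 0 to 0.087. A call has 1 to 8 rows; each row shifts and turns the commanded pose from where the row before left it; what a row does not reach is not made up. A row lasts 1/8 s, in which the tool goes at most 62.5 mm and 10.7 degrees, less where a joint would pass 70% of its speed; a pose out of reach is approached as far as the arm can. A call with a gripper value outside its range is refused whole. The fingers move at their own pace and stop on an object; FORCE is the grip in N (left out, the last holds). Time passes only in rows, so rows that do not move let the fingers close. It gives the time, the measured TCP pose, the force, the opening and the grip force at its end, in the units of the state.
- get_obs(): the state, without advancing time (a new reading comes with each control period).
- cams.read_camera(name): name is "scene" or "side" or "wrist"; returns the picture (420x560x3 uint8, red, green, blue); there is no depth.
- cams.calibration(name): a dict with "fx", "fy", "cx", "cy" (pixels), "extrinsics" (4x4, takes a point from world to camera coordinates). Camera axes: x right, y down, z forward; pixel columns grow to the right and rows downward; lengths in m; the calibration is good to about 2 mm. The wrist camera is an equidistant fisheye: a pixel r from the principal point sees the ray r / f radians off the axis. A picture is of the moment at which its call begins: read the wrist's pose just before it. calibration takes no time and is no camera call; for the wrist camera it gives the pose at the moment of the call.
- ticket.sign_off(): hands the job in; it is judged then, once.
Trained networks look in the newest picture that a camera, given by its name, has taken for a name from the list of things; names that differ only in an ending like _2 or _b are one class to them, and where a whole thing is asked for, a point or a joint stands for the part that bears it (a point fixed in the world has none). Each returns a list of dicts, best first, with "p" (0 to 1); they miss things now and then, are a little off and sometimes report something else, mostly with a low value. They report only what shows in the picture. A call takes as long as a camera call.
- finder.masks_of(name, camera): "mask" (420x560 bool, what is visible of it) and "xy" ([column, row] in pixels, amid what is visible of it).
- finder.tip_of(name, camera): "xy" ([column, row] in pixels: a listed point, or the origin of a listed thing).
The state is a dict: "time_s": time; "qpos": joint angles; "joint_velocities": joint speeds; "effort": joint torques, N m; "tool_pos": TCP position; "tool_rot": TCP orientation; "force": force on the tool from outside, world axes, zero at the start; "wrist_torque": the same for the moment, N m; "grip_width": finger opening in m; "grasp_force": force on a finger pad.
Only numpy, scipy, OpenCV 4.12 (cv2) and the standard library are available. Lean on these libraries where they do the work, as an engineer would, in place of code of your own. Each camera call takes 0.05 s, during which the arm holds its last target. There are 200 camera calls.

TASK

Slide the loose cream end plate across the blue-grey fixture plate into the corner of the two red fences, without lifting or tipping it, so that it finally lies flat and square there: one long edge flush against the long fence and one short edge flush against the short fence. Leave the spanner, the wooden V-block and the blue can where they are, and let go of everything at the end.

Things in the scene. Friction and masses are not known exactly. Their poses are not given: they have to be found in the camera images.
- fixture: Fixture fixed to the bench: blue-grey steel base plate, 330 mm along its x, 290 mm along its y, 12 mm thick, flat (dark dots are only marks), with two red fences along its +y and +x sides; the other two sides are open. Origin at the centre of its underside, z up. Place and yaw vary; the fence corner points roughly away from the robot.
- corner (a point): On the base plate's top, where the planes of the two fences' inner faces meet: fixture frame (130, 110, 12) mm; axes as the fixture's. A relief gap of 4 to 10 mm is left between the fences here.
- long_fence (a point): Middle of the long fence's inner face, at its top edge. The red fence runs along fixture x; inner face at y = +110 mm, from x = -74 to +126 mm, 22 mm thick outwards, 30 mm high above the base plate (top 42 mm above the bench).
- short_fence (a point): Middle of the short fence's inner face, at its top edge. The red fence runs along fixture y; inner face at x = +130 mm, from y = -40 to +100 mm, 22 mm thick outwards, 30 mm high above the base plate.
- end_plate: The part: cream plate, 140 mm (its x) x 95 mm (its y) x 22 mm, 0.55 to 0.95 kg, flat dark marks on top, too wide to grip. Origin: centre of underside, z up. Starts flat on the base plate, 55 to 115 mm short of its place both ways, x axis within 26 deg of fixture x. Slides at about 2 to 8 N, stays where left. Seated, its centre is at fixture (60, 62.5, 12) mm.
- spanner: Bystander: a steel spanner 180 mm long lying loose on the bench, along its x axis; origin on its underside.
- v_block: Bystander: a dark wooden V-block 120 x 60 x 60 mm, loose on the bench; origin at the centre of its underside.
- can: Bystander: a blue can, 64 mm diameter, 120 mm tall, loose, standing on the bench; origin at the centre of its underside.

How it is judged:
By the outcome, as a careful person would: the job done as asked, in the order asked, and still so for the second after the job is handed in, with the robot touching nothing.
It also fails if it takes over 48 s, if anything falls off the work surface, if the arm or the gripper's body presses on something with over 40 N, if the wrist force passes 120 N, or if a joint passes its speed limit or range.

## Working session

There is one attempt and no reset: what is moved stays moved. The work goes in short steps, Python scripts to look and compute and a shell command to move; the robot and the scene stay as the last step left them, time stands still between calls to the robot, and variables do not carry over. Pictures are saved under pics/ and viewed, at most 10 in all, crops included, and the job is handed in when it is done.

```bash
mkdir -p pics; ls
python3 - <<'E'
from cell import get_obs,cams,finder
import cv2,numpy as np
o=get_obs();print(o['time_s'],o['tool_pos'],o['tool_rot'],o['force'])
for c in['scene','side']:
    im=cams.read_camera(c);cv2.imwrite(f'pics/{c}0.png',im[...,::-1])
    k=cams.calibration(c);E=np.array(k['extrinsics']);print(c,k['fx'],k['cx'],k['cy'],(-E[:3,:3].T@E[:3,3]).round(3))
    for n in['corner','long_fence','short_fence','end_plate','fixture']:
        r=finder.tip_of(n,c);print(n,[(np.round(d['xy'],1),round(d['p'],2)) for d in r[:2]])
E
```

```text
pics
0.0 [ 0.23406569 -0.60580348  0.22144698] [-1.79890084e+02  5.16933039e-03  2.11317578e+01] [ 0.12062546 -0.34992339 -0.06262372]
scene 494.68013267526527 270.32367252558174 215.91188649576668 [1.165 0.797 1.127]
corner [(array([212.3, 238.9]), 0.65)]
long_fence [(array([243.3, 245.6]), 0.82)]
short_fence [(array([223.6, 216.3]), 0.68)]
end_plate [(array([280.9, 229.7]), 0.58)]
fixture [(array([270.7, 228.9]), 0.72)]
side 483.633856423255 278.5254255294549 204.8911795330763 [0.003 0.759 0.721]
corner []
long_fence [(array([228.3, 203.9]), 0.67)]
short_fence [(array([265.4, 183.1]), 0.63)]
end_plate [(array([275.8, 231.7]), 0.97)]
fixture [(array([271.1, 228.3]), 0.87)]
```

View pics/scene0.png

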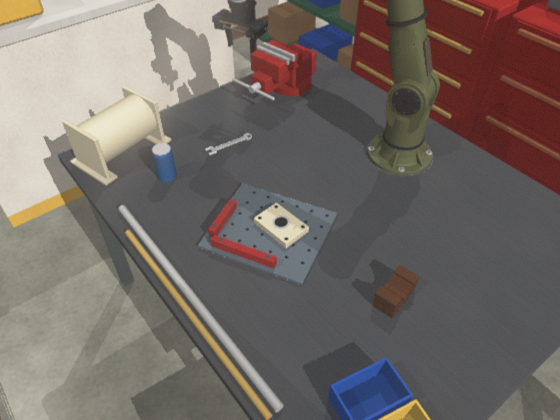

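View pics/side0.png

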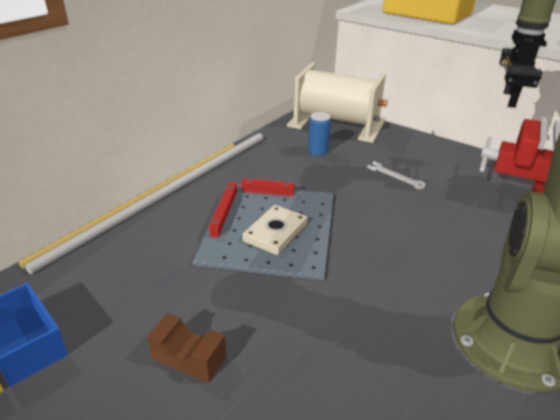

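The scene picture shows the fixture around (270,230), with its fence corner near (212,238) and the plate at (281,225). The can is at (164,162), the spanner at (228,143) and the V-block at (397,290). The side picture agrees, with the plate at (276,229). Next I fit box silhouettes to the masks in both views.

```bash
cat > fit.py <<'E'
from cell import get_obs,cams,finder
import cv2,numpy as np
from scipy.optimize import minimize
S=4
def proj(k,P):
    E=np.array(k['extrinsics']);p=P@E[:3,:3].T+E[:3,3]
    if k.get('fish'):
        r=np.linalg.norm(p[:,:2],axis=1);s=np.arctan2(r,p[:,2])/np.maximum(r,1e-9)
        return np.c_[k['fx']*p[:,0]*s+k['cx'],k['fy']*p[:,1]*s+k['cy']]
    return np.c_[k['fx']*p[:,0]/p[:,2]+k['cx'],k['fy']*p[:,1]/p[:,2]+k['cy']]
def box(x0,x1,y0,y1,z0,z1):
    return np.array([[x,y,z] for x in(x0,x1) for y in(y0,y1) for z in(z0,z1)])/1000.
PLATE=[box(-70,70,-47.5,47.5,0,22)]
FIX=[box(-165,165,-145,145,0,12),box(-74,126,110,132,12,42),box(130,152,-40,100,12,42)]
def place(P,q):
    c,s=np.cos(q[2]),np.sin(q[2]);z=q[3] if len(q)>3 else 0
    return P@np.array([[c,s,0],[-s,c,0],[0,0,1]])+[q[0],q[1],z]
def render(k,boxes,q,shape):
    m=np.zeros(shape,np.uint8)
    for b in boxes:
        h=cv2.convexHull(proj(k,place(b,q)).astype(np.float32))
        cv2.fillConvexPoly(m,np.round((h+.5)*S*16-8).astype(np.int32),1,shift=4)
    return m
def fit(boxes,views,q0,zfix=None):
    up=[(k,cv2.resize(m.astype(np.float32),None,fx=S,fy=S,interpolation=cv2.INTER_LINEAR)) for k,m in views]
    up=[(k,(m>.5).astype(np.uint8)) for k,m in up]
    def cost(q):
        q=list(q)+([zfix] if zfix is not None else [])
        return sum(1-(r&m).sum()/(r|m).sum() for k,m in up for r in[render(k,boxes,q,m.shape)])
    best=None
    for rep in range(3):
        n=len(q0);sx=np.vstack([q0]+[np.array(q0)+np.eye(n)[i]*[.02,.02,.15,.01][i]/(1+3*rep) for i in range(n)])
        r=minimize(cost,q0,method='Nelder-Mead',options=dict(initial_simplex=sx,xatol=1e-5,fatol=1e-5,maxiter=250));q0=r.x
    return r.x,r.fun/len(views)
E
cat > m1.py <<'E'
from fit import *
V={'end_plate':[], 'fixture':[]}
for c in['scene','side']:
    cams.read_camera(c);k=cams.calibration(c)
    a=finder.masks_of('end_plate',c)[0];b=finder.masks_of('fixture',c)[0]
    print(c,a['p'],b['p'],a['mask'].sum(),b['mask'].sum())
    V['end_plate'].append((k,a['mask']));V['fixture'].append((k,a['mask']|b['mask']))
def ray(k,xy,z):
    E=np.array(k['extrinsics']);d=E[:3,:3].T@[(xy[0]-k['cx'])/k['fx'],(xy[1]-k['cy'])/k['fy'],1];o=-E[:3,:3].T@E[:3,3]
    return o+d*(z-o[2])/d[2]
k=V['fixture'][0][0]
c=ray(k,(212.3,238.9),.012);f=ray(k,(270.7,228.9),0.);l=ray(k,(243.3,245.6),.042);s=ray(k,(223.6,216.3),.042);print(c,f,l,s)
yaw=np.arctan2(*(c-l)[1::-1]);d=yaw
for n,vs in V.items():
    B,q0=(PLATE,[*ray(k,(280.9,226),.02)[:2],yaw]) if n=='end_plate' else (FIX,[*f[:2],yaw])
    z=.012 if n=='end_plate' else 0.
    for st in ([0,.3,-.3] if n=='end_plate' else [0]):
        q1=q0.copy();q1[2]+=st
        q,e=fit(B,vs,q1,z);print(n,q[:2].round(4),np.degrees(q[2]).round(2),round(e,3))
    for v in vs:
        qq,e=fit(B,[v],q,z);print('  single',qq[:2].round(4),np.degrees(qq[2]).round(2),round(e,3))
    q,e=fit(B,vs,[*q,z]);print('  freez',q.round(4),np.degrees(q[2]).round(2),round(e,3))
E
time python3 m1.py
```

```text
scene 0.7 0.77 1392 6759
side 0.9 0.88 1915 8884
[ 0.73466277 -0.06216502  0.012     ] [0.56880537 0.00486558 0.        ] [0.69060308 0.03626799 0.042     ] [ 0.67116599 -0.09252298  0.042     ]
end_plate [0.5462 0.0234] -84.49 0.038
end_plate [0.5465 0.0234] -84.18 0.037
end_plate [0.5464 0.0234] -84.25 0.038
  single [0.5448 0.0226] -84.97 0.03
  single [0.5474 0.0239] -83.88 0.027
  freez [ 0.5461  0.0247 -1.4727  0.0137] -84.38 0.032
fixture [0.5772 0.0066] -62.33 0.027
  single [0.5748 0.0067] -62.2 0.032
  single [0.5781 0.006 ] -62.38 0.016
  freez [ 0.5766  0.0075 -1.0874  0.0015] -62.3 0.027
real	0m56.683s
user	0m46.019s
sys	0m0.547s
```

```bash
python3 -m creep '0.044 0.05 0 -2 0.087;0.044 0.05 0 -2 0.087;0.044 0.05 0 -2 0.087;0.044 0.05 0 -2 0.087;0.03 0.05 0 -2 0.087;0.03 0.05 0 -2 0.087;0 0.055 0 -2 0.087;0 0.055 0 -1.4 0.087'; python3 -m creep '0 0.055 0 0 0.087;0 0.055 0 0 0.087;0 0.055 0 0 0.087;0 0.047 -0.03 0 0.087;0 0 -0.02 0 0.087;0 0 0 0 0.087'
```

```text
time_s: 1.9
tool_pos: [0.4598, -0.2066, 0.2226]
tool_rot: [180.0, -0.0, 5.7]
force: [0.8, 1.2, 0.8]
grip_width: 0.087
grasp_force: 0.0
time_s: 2.65
tool_pos: [0.4583, 0.0037, 0.1715]
tool_rot: [-180.0, 0.2, 5.8]
force: [-0.3, 0.0, -0.1]
grip_width: 0.0869
grasp_force: 0.0
```

Run:
```python
from cell import get_obs,cams,finder
import cv2
o=get_obs();print(o['time_s'],o['tool_pos'],o['tool_rot'],o['qpos'],o['grip_width'])
cv2.imwrite('pics/w1.png',cams.read_camera('wrist')[...,::-1])
```

```text
2.65 [0.4582894  0.00365043 0.17151686] [-1.79994661e+02  1.56846681e-01  5.79928058e+00] [ 30.39329914  -2.0645071  -33.15589991 111.91221485  -1.19836021
  69.97735517 -86.5328465 ] 0.08694365962299812
```

View pics/w1.png

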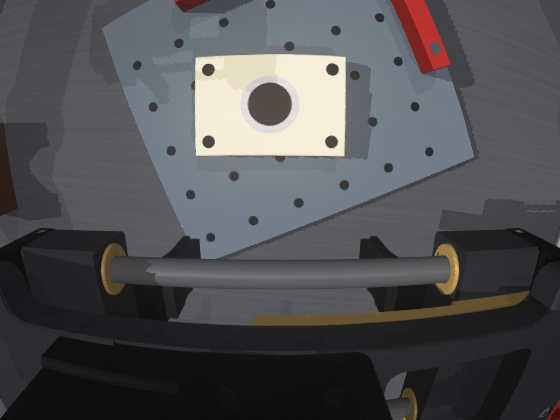

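The wrist picture shows the plate at (270,105), its edges parallel to the finger line. The ground behind it is clear. Next I centre sideways, descend, and approach to contact.

```bash
python3 -m creep '0 0.011 -0.05 0 0.087;0 0 -0.05 0 0.087;0 0 -0.04 0 0.087;0 0 -0.013 0 0.087;0.015 0.0015 0 0 0.087;0.01 0.001 0 0 0.087;0 0 0 0 0.087'; python3 -m creep '0.004 0 0 0 0.087;0.004 0 0 0 0.087;0.003 0 0 0 0.087;0 0 0 0 0.087'
```

```text
time_s: 3.58
tool_pos: [0.4869, 0.017, 0.0211]
tool_rot: [180.0, -0.2, 5.7]
force: [0.2, -0.2, -0.4]
grip_width: 0.0873
grasp_force: 0.0
time_s: 4.08
tool_pos: [0.4934, 0.0167, 0.0191]
tool_rot: [180.0, 0.3, 5.7]
force: [-5.3, -0.1, 3.4]
grip_width: 0.0868
grasp_force: 2.5
```

```bash
python3 -m creep '0.0066 0.0013 0 2 0.087;0.0066 0.0013 0 2 0.087;0.0067 0.0013 0 2 0.087;0.0068 0.0014 0 2 0.087;0.0069 0.0014 0 2 0.087;0.007 0.0015 0 2 0.087;0.007 0.0015 0 2 0.087;0.007 0.0015 0 2 0.087'; python3 -m creep '0.007 0.0015 0 2 0.087;0.006 0.001 0 2 0.087;0.003 0.001 0 2 0.087;0 0 0 0 0.087'
python3 - <<'E'
from cell import get_obs,cams,finder
import cv2
cv2.imwrite('pics/w2.png',cams.read_camera('wrist')[...,::-1])
E
```

```text
time_s: 5.08
tool_pos: [0.5505, 0.0282, 0.0195]
tool_rot: [180.0, 0.0, 21.9]
force: [-2.4, -1.8, -2.5]
grip_width: 0.087
grasp_force: 1.6
time_s: 5.58
tool_pos: [0.5671, 0.0317, 0.02]
tool_rot: [180.0, -0.1, 27.8]
force: [0.2, -0.7, 0.0]
grip_width: 0.0867
grasp_force: 0.8
```

View pics/w2.png

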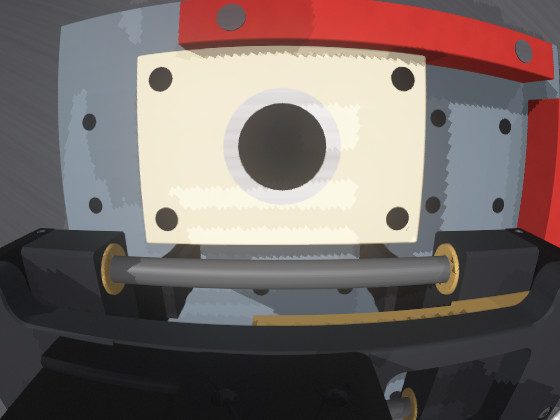

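The plate's far edge at row ~50 nearly meets the long fence, and it is nearly parallel to it. I push gently until the force rises.

```bash
for i in 1; do python3 -m creep '0.0018 0.0009 0 0 0.087;0.0018 0.0009 0 0 0.087;0 0 0 0 0.087'; done; python3 -m creep '0.0018 0.0009 0 0 0.087;0 0 0 0 0.087'
```

```text
time_s: 6.0
tool_pos: [0.5674, 0.0323, 0.0197]
tool_rot: [180.0, 0.3, 27.7]
force: [-7.5, -3.3, 5.4]
grip_width: 0.087
grasp_force: 4.6
time_s: 6.25
tool_pos: [0.5675, 0.0322, 0.0194]
tool_rot: [-180.0, 0.6, 27.7]
force: [-13.1, -5.1, 9.9]
grip_width: 0.087
grasp_force: 6.8
```

```bash
python3 -m creep '0.0018 0.0009 0 0 0.087;0 0 0 0 0.087'; python3 -m creep '-0.012 -0.006 0 0 0.087;-0.018 -0.009 0 0 0.087;0 0 0.06 0 0.087;0 0 0 10 0.05;0.004 0.026 0 10 0.05;0.004 0.026 0 10 0.05;0.004 0.026 0 10 0.05;0.004 0.026 0 10 0.05'; python3 -m creep '0.004 0.02 0 10 0.05;0.004 0.01 0 10 0.05;0 0 0 10 0.05;0 0 0 10 0.05;0 0 0 0 0.05'
python3 - <<'E'
from cell import get_obs,cams,finder
import cv2
cv2.imwrite('pics/w3.png',cams.read_camera('wrist')[...,::-1])
E
```

```text
time_s: 6.5
tool_pos: [0.5675, 0.0322, 0.0192]
tool_rot: [-180.0, 0.8, 27.7]
force: [-16.6, -7.9, 12.9]
grip_width: 0.0871
grasp_force: 9.0
time_s: 7.5
tool_pos: [0.5603, 0.126, 0.0804]
tool_rot: [179.8, -0.1, 78.1]
force: [-0.3, -0.2, 0.2]
grip_width: 0.0519
grasp_force: 0.0
time_s: 8.12
tool_pos: [0.5678, 0.1551, 0.08]
tool_rot: [179.9, -0.1, 117.6]
force: [0.8, 1.0, -0.3]
grip_width: 0.0502
grasp_force: 0.0
```

View pics/w3.png

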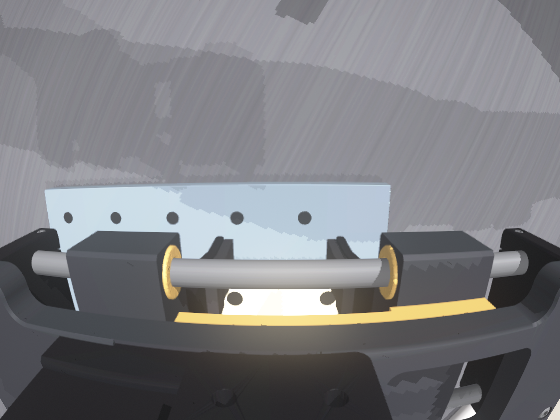

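The wrist camera now faces away and shows the open base plate edge, with a white patch at (280,300). I check the plate pose from the fixed cameras before descending.

```bash
cat > m2.py <<'E'
from fit import *
for c in['scene','side']:
    im=cams.read_camera(c);k=cams.calibration(c)
    cv2.imwrite(f'pics/{c}_{get_obs()["time_s"]:.2f}.png',im[...,::-1])
    r=finder.masks_of('end_plate',c)
    if not r: print(c,'none');continue
    m=r[0]['mask'];q,e=fit(PLATE,[(k,m)],[.618,.0587,np.radians(-62.3)],.012)
    print(c,r[0]['p'],m.sum(),q[:2].round(4),np.degrees(q[2]).round(2),round(e,3))
E
python3 m2.py; ls pics
```

```text
scene none
side 0.96 1326 [0.6191 0.0619] -61.67 0.273
scene0.png
scene_8.22.png
side0.png
side_8.32.png
w1.png
w2.png
w3.png
```

Run:
```python
import cv2,numpy as np
a=cv2.imread('pics/scene_8.22.png')[150:300,180:360];b=cv2.imread('pics/side_8.32.png')[150:300,180:360]
cv2.imwrite('pics/ab.png',cv2.resize(np.hstack([a,b]),None,fx=2.2,fy=2.2,interpolation=cv2.INTER_CUBIC))
```

```text
(no output)
```

View pics/ab.png

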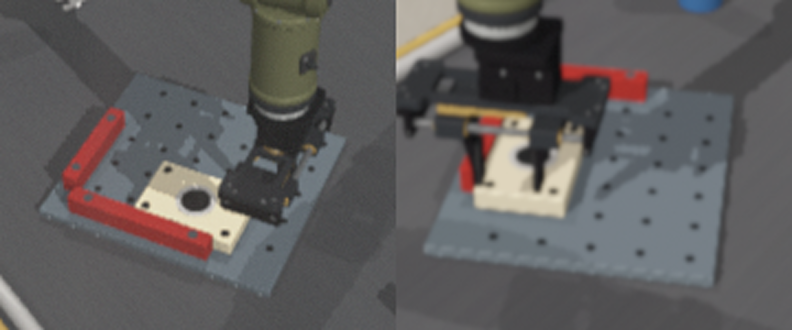

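The pictures show the plate flush on the long fence and the fingers clear of its short edge. I descend and approach that edge.

```bash
python3 -m creep '0 0 -0.03 0 0.05;0 0 -0.03 0 0.05;0 0 0 0 0.05;0.0047 -0.0089 0 0 0.05;0.0047 -0.0089 0 0 0.05;0.0014 -0.0027 0 0 0.05;0 0 0 0 0.05';  python3 -m creep '0.0019 -0.0035 0 0 0.05;0.0019 -0.0035 0 0 0.05;0 0 0 0 0.05'
```

```text
time_s: 9.25
tool_pos: [0.5786, 0.1331, 0.02]
tool_rot: [180.0, 0.0, 117.7]
force: [-0.3, -0.5, 0.5]
grip_width: 0.0504
grasp_force: 0.0
time_s: 9.62
tool_pos: [0.5809, 0.1285, 0.0197]
tool_rot: [-180.0, -0.1, 117.8]
force: [-3.2, 3.5, 2.6]
grip_width: 0.0498
grasp_force: 2.3
```

```bash
python3 -m creep '0.0037 -0.0071 0 0 0.05;0.0037 -0.0071 0 0 0.05;0.0037 -0.0071 0 0 0.05;0.0037 -0.0071 0 0 0.05;0 0 0 0 0.05'; python3 -m creep '0.0037 -0.0071 0 0 0.05;0.0037 -0.0071 0 0 0.05;0.0037 -0.0071 0 0 0.05;0.0037 -0.0071 0 0 0.05;0.0028 -0.0053 0 0 0.05;0 0 0 0 0.05'
```

```text
time_s: 10.25
tool_pos: [0.5965, 0.099, 0.0197]
tool_rot: [180.0, -0.1, 117.8]
force: [-2.2, 2.8, 2.8]
grip_width: 0.05
grasp_force: 1.7
time_s: 11.0
tool_pos: [0.6144, 0.0649, 0.0196]
tool_rot: [180.0, -0.0, 117.8]
force: [-1.8, 4.2, 2.5]
grip_width: 0.0499
grasp_force: 1.6
```

```bash
python3 -m creep '0.0023 -0.0044 0 0 0.05;0.0014 -0.0027 0 0 0.05;0 0 0 0 0.05'; python3 -m creep '0.0014 -0.0027 0 0 0.05;0.0014 -0.0027 0 0 0.05;0 0 0 0 0.05'
```

```text
time_s: 11.38
tool_pos: [0.6179, 0.0582, 0.0197]
tool_rot: [180.0, -0.0, 117.8]
force: [-0.6, 4.9, 1.5]
grip_width: 0.0501
grasp_force: 2.2
time_s: 11.75
tool_pos: [0.6208, 0.0525, 0.0197]
tool_rot: [180.0, -0.0, 117.8]
force: [-1.7, 3.8, 1.6]
grip_width: 0.0499
grasp_force: 2.2
```

```bash
python3 -m creep '0.0014 -0.0027 0 0 0.05;0.0009 -0.0018 0 0 0.05;0 0 0 0 0.05'; python3 -m creep '0.0009 -0.0018 0 0 0.05;0 0 0 0 0.05'
```

```text
time_s: 12.12
tool_pos: [0.6212, 0.0514, 0.0197]
tool_rot: [-180.0, -0.3, 117.9]
force: [-5.8, 8.2, 3.6]
grip_width: 0.0498
grasp_force: 5.3
time_s: 12.38
tool_pos: [0.6212, 0.0514, 0.0196]
tool_rot: [-179.9, -0.4, 117.9]
force: [-7.8, 11.4, 5.0]
grip_width: 0.05
grasp_force: 6.7
```

```bash
python3 -m creep '0.0009 -0.0018 0 0 0.05;0.0004 -0.0009 0 0 0.05;0 0 0 0 0.05'; python3 -m creep '-0.007 0.0133 0 0 0.05;-0.013 0.0243 0 0 0.05;0 0 0.06 0 0.05;0 0 0 -10 0.087;-0.003 -0.02 0 -10 0.087;-0.003 -0.02 0 -10 0.087;-0.003 -0.02 0 -10 0.087;-0.003 -0.02 0 -10 0.087'; python3 -m creep '-0.003 -0.02 0 -10 0.087;-0.003 -0.02 0 -10 0.087;-0.003 -0.02 0 -10 0.087;0 0 0 -10 0.087;0 0 0 0 0.087'
python3 - <<'E'
from cell import get_obs,cams,finder
import cv2
cv2.imwrite('pics/w4.png',cams.read_camera('wrist')[...,::-1])
E
```

```text
time_s: 12.75
tool_pos: [0.6212, 0.0514, 0.0196]
tool_rot: [-179.9, -0.6, 118.0]
force: [-10.1, 14.8, 6.1]
grip_width: 0.05
grasp_force: 9.0
time_s: 13.75
tool_pos: [0.5935, -0.0027, 0.0796]
tool_rot: [179.9, 0.2, 67.3]
force: [0.9, 0.6, -0.6]
grip_width: 0.0854
grasp_force: 0.0
time_s: 14.38
tool_pos: [0.5843, -0.0617, 0.0797]
tool_rot: [179.8, 0.1, 27.7]
force: [-0.1, 0.2, 0.1]
grip_width: 0.0869
grasp_force: 0.0
```

View pics/w4.png

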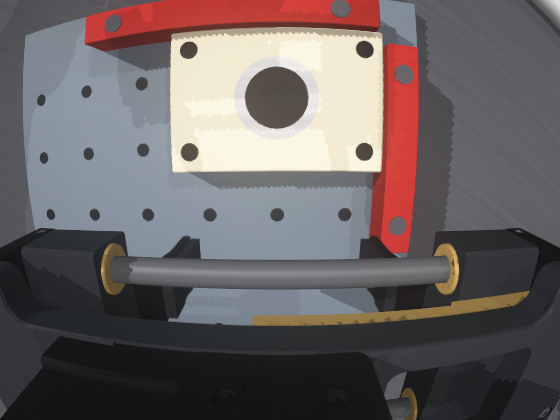

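The plate now sits in the corner, with its right edge on the short fence (col ~383) and its top edge on the long fence (row ~32). I push the long edge once more to make sure it is flush there.

```bash
python3 -m creep '-0.003 0.005 -0.02 0 0.065;0 0 -0.03 0 0.065;0 0 -0.01 0 0.065;0 0 0 0 0.065;0.0106 0.0056 0 0 0.065;0.0088 0.0046 0 0 0.065;0.0018 0.0009 0 0 0.065;0 0 0 0 0.065'; python3 -m creep '0.0027 0.0014 0 0 0.065;0.0018 0.0009 0 0 0.065;0.0009 0.0005 0 0 0.065;0 0 0 0 0.065'
```

```text
time_s: 15.42
tool_pos: [0.6027, -0.0429, 0.0197]
tool_rot: [180.0, -0.0, 27.8]
force: [-0.4, 0.1, -0.6]
grip_width: 0.0646
grasp_force: 0.0
time_s: 15.92
tool_pos: [0.6061, -0.0415, 0.0192]
tool_rot: [-180.0, 0.2, 27.7]
force: [-5.6, -3.0, 3.9]
grip_width: 0.0651
grasp_force: 2.8
```

```bash
python3 -m creep '0.0018 0.0009 0 0 0.065;0.0009 0.0005 0 0 0.065;0 0 0 0 0.065'; python3 -m creep '0.0018 0.0009 0 0 0.065;0 0 0 0 0.065'
```

```text
time_s: 16.3
tool_pos: [0.6063, -0.0414, 0.0189]
tool_rot: [-179.9, 0.6, 27.7]
force: [-11.1, -4.8, 9.0]
grip_width: 0.0652
grasp_force: 5.9
time_s: 16.55
tool_pos: [0.6064, -0.0415, 0.0187]
tool_rot: [-179.9, 0.8, 27.7]
force: [-14.8, -5.0, 11.3]
grip_width: 0.0648
grasp_force: 8.1
```

The long edge is firm against its fence. I nudge the short edge once more, then inspect.

```bash
python3 -m creep '-0.012 -0.006 0 0 0.065;-0.018 -0.009 0 0 0.065;0 0 0.06 0 0.05;0 0 0 10 0.05;0.004 0.02 0 10 0.05;0.004 0.02 0 10 0.05;0.004 0.02 0 10 0.05;0.004 0.02 0 10 0.05'; python3 -m creep '0.004 0.02 0 10 0.05;0.004 0.02 0 10 0.05;0.003 0.014 0 10 0.05;0 0 0 10 0.05;0 0 0 0 0.05'
```

```text
time_s: 17.55
tool_pos: [0.5989, 0.0277, 0.0798]
tool_rot: [179.9, -0.1, 78.1]
force: [0.1, 0.7, 0.5]
grip_width: 0.05
grasp_force: 0.0
time_s: 18.18
tool_pos: [0.6096, 0.0812, 0.0795]
tool_rot: [179.9, -0.0, 117.6]
force: [0.1, -0.1, 0.1]
grip_width: 0.0502
grasp_force: 0.0
```

```bash
python3 -m creep '-0.0035 -0.0019 -0.02 0 0.05;0 0 -0.03 0 0.05;0 0 -0.01 0 0.05;0 0 0 0 0.05;0.007 -0.0133 0 0 0.05;0.006 -0.0115 0 0 0.05;0.0012 -0.0022 0 0 0.05;0 0 0 0 0.05'; python3 -m creep '0.0009 -0.0018 0 0 0.05;0.0009 -0.0018 0 0 0.05;0.0009 -0.0018 0 0 0.05;0 0 0 0 0.05'
```

```text
time_s: 19.18
tool_pos: [0.6205, 0.0513, 0.0198]
tool_rot: [180.0, 0.0, 117.7]
force: [0.0, -0.5, 0.1]
grip_width: 0.0499
grasp_force: 0.0
time_s: 19.68
tool_pos: [0.6205, 0.0511, 0.0197]
tool_rot: [-179.9, -0.3, 117.9]
force: [-6.1, 7.0, 4.3]
grip_width: 0.0499
grasp_force: 4.6
```

```bash
python3 -m creep '0.0014 -0.0027 0 0 0.05;0 0 0 0 0.05'; python3 -m creep '-0.007 0.0133 0 0 0.05;-0.012 0.0223 0 0 0.05;0 0 0.06 0 0.05;0 0 0.05 -10 0.05;-0.02 -0.01 0.03 -10 0.05;-0.03 -0.02 0 -10 0.05;-0.03 -0.02 0 -10 0.05;-0.03 -0.02 0 -10 0.05'; python3 -m creep '0 -0.02 0 -10 0.05;0 -0.02 0 -10 0.05;0 -0.01 0 -10 0.05;0 0 0 -10 0.05;0 0 0 0 0.05'
python3 m2.py
python3 - <<'E'
from cell import cams
import cv2,glob,numpy as np
w=cams.read_camera('wrist')[...,::-1]
f=[sorted(glob.glob(f'pics/{c}_2*.png'))[-1] for c in('scene','side')]
a=[cv2.imread(x)[150:290,180:340] for x in f]
a=cv2.resize(np.hstack(a),(800,350),interpolation=cv2.INTER_CUBIC)
cv2.imwrite('pics/f2.png',a);cv2.imwrite('pics/w5.png',w)
E
```

```text
time_s: 19.92
tool_pos: [0.6205, 0.0511, 0.0197]
tool_rot: [-179.9, -0.5, 117.9]
force: [-8.4, 9.7, 5.2]
grip_width: 0.0503
grasp_force: 6.8
time_s: 20.92
tool_pos: [0.4943, 0.008, 0.1596]
tool_rot: [179.9, 0.1, 67.4]
force: [0.7, -0.6, 0.4]
grip_width: 0.05
grasp_force: 0.0
time_s: 21.55
tool_pos: [0.4951, -0.0412, 0.1596]
tool_rot: [179.9, 0.0, 27.8]
force: [0.9, 0.4, -0.0]
grip_width: 0.0498
grasp_force: 0.0
scene 0.97 1155 [ 0.645  -0.0253] -61.79 0.202
side 0.84 1533 [ 0.6611 -0.0177] -62.73 0.037
```

View pics/w5.png

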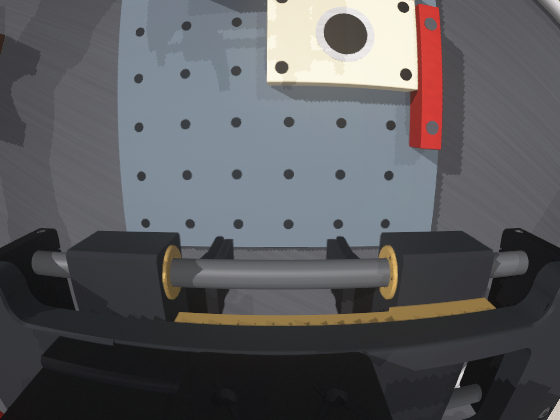

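View pics/f2.png

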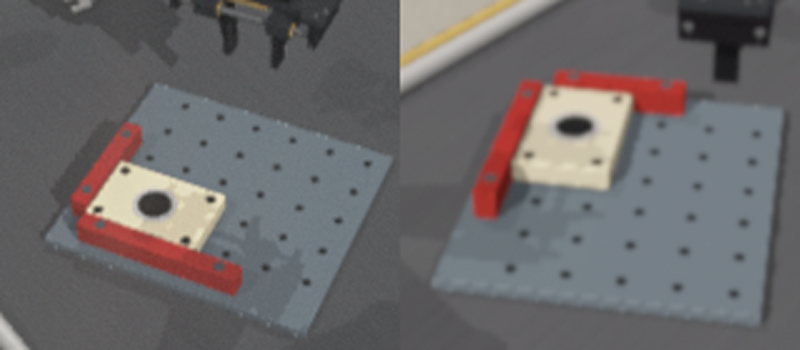

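Both views show the plate flush in the corner, and the side fit (0.661, -0.018) matches the seated pose (0.660, -0.018). The gripper is clear of everything.

```bash
python3 -c "
from cell import ticket;print(ticket.sign_off())"
```

```text
the job is handed in; nothing more can be done
None
```

The end plate was slid flat into the corner, flush against both fences as far as the forces and final pictures show; the gripper is clear, no bystander was touched, and the job is handed in at about 22 s of 48 s.

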